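Tap the wedge home in the foam clamp

TASK

Clamp the white foam packing block in the plywood wedge clamp: take the mallet from its mat and tap the red-ended wedge in with light taps, drawing back between taps, until one more tap no longer moves it and the block sits tight. Touch the wedge and the foam only with the mallet, never strike hard, leave everything else where it is, and lay the mallet gently back down flat on its mat.

Things in the scene. Friction and masses are not known exactly. Their poses are not given: they have to be found in the camera images.
- fixture: Plywood wedge clamp fixed to the table, plate 250 x 186 x 12 mm, its edge at y = +88 mm. Origin on the table below the fence's guiding face; x across the clamp, y along the wedge's travel, z up. Along +x: fence (face at x = 0, 54 mm high, ends at y = +57), wedge, jaw, foam, aluminium end stop. The wedge is driven to -y, struck from the +y side. The stop is bolted in a new place each time and not measured.
- wedge: Loose dark wooden wedge, 170 mm long, 46 high, 42 thick at the red butt, 14 at the tip, lying on the 12 mm plate. Origin under the middle of the butt face; y points out of the butt (against the driving), x to the sloping side. It slides under 1 to 5 N, comes tight after some 25 to 65 mm, and is then stiff: a 10 N tap seats it and moves it under 2 mm. Tight, it holds by friction. Over 45 N damages it.
- wedge_butt (a point): Centre of the wedge's red butt face (42 mm wide, 46 mm high), 23 mm above the wedge's underside, so 35 mm above the table: the place to strike, towards -y of the clamp.
- jaw_top (a point): Middle of the top of the sliding wooden jaw (120 mm long, 57 mm high). The wedge pushes it to +x of the clamp, 1 mm for every 6 mm that the wedge advances.
- foam: Loose white foam packing block, 80 mm (x) x 110 mm (y) x 60 mm high, standing on the clamp's plate between jaw and end stop anywhere in 4 to 8 mm of play. Origin under its centre. Squeezing it with over 45 N crushes it.
- mallet: Mallet, 0.38 kg, lying flat on the mat. Origin under the middle of the head; x from handle to head, y the striking direction, z up. Head 36 (x) x 80 (y) x 36 mm high, like orange faces at y = +40 and -40. Neck 20 wide, 20 high, from x = -18 to -101, centre 18 above the underside; black grip 28 wide, 36 high, from x = -101 to -211.
- mallet_neck (a point): Point on the axis of the mallet's neck, 42 mm from the head's middle and 18 mm above the underside, close to the centre of mass: the place to grip, fingers closing along the mallet's y.
- toolmat: Black rubber mat fixed on the table, 340 mm (x) x 200 mm (y) x 3 mm. Origin under its centre.
- tumbler: Glass tumbler, 80 mm across, 95 mm high; bystander. Origin under its centre.
- plate: Green glass plate, 190 mm across; bystander. Origin under its centre.
- bottle: Brown closed bottle, 60 mm across, 200 mm high; bystander. Origin under its centre.
- cap: Black bottle cap, 34 mm across, 12 mm high; bystander. Origin under its centre.
- fork: Black plastic fork, 180 mm long; bystander. Origin under the front of its handle.
- knife: Table knife with a blue handle, 210 mm long; bystander. Origin where handle and blade meet.
- offcut: White foam offcut, 70 x 50 x 35 mm; bystander. Origin under its centre.
- shim: Flat wooden strip, 90 x 30 x 10 mm; bystander. Origin under its centre.
Things that resemble listed ones, but are neither listed nor needed, are in the scene too. What is shaped like the wedge but turquoise is not meant.

How it is judged:
By the outcome, as a careful person would: the job done as asked, in the order asked, and still so for the second after the job is handed in, with the robot touching nothing.
It also fails if it takes over 61 s, if anything falls off the work surface, if the arm or the gripper's body presses on something with over 40 N, if the wrist force passes 120 N, or if a joint passes its speed limit or range.

ROBOT

A 6-joint arm with a two-finger parallel gripper is mounted at the origin on the work surface. World frame = base frame: x ahead of the robot, y to its left, z up, the work surface at z = 0. Lengths are in m, angles in rad, forces in N, time in s.
With the tool pointing down it reaches from about 0.225 to 0.875 m from the base axis. Payload 3.4 kg.
Tool frame: the origin (TCP) lies midway between the tips of the shut fingers; the grasp point (between the pads) lies 19 mm behind it; x points along the fingers, z is the direction in which the jaws open and shut, and the axes are right-handed (so a half turn about x gives the same grasp; the last joint's range is limited). The gripper opens to 85 mm and grips with 20 to 120 N. Pads are 22 mm wide; open, the fingers measure 114 mm over their backs; the gripper's body (76 mm by 85 mm) begins 54 mm behind the grasp point. The pads swing forward as they close: fully open they stand 13 mm farther back than shut.
Start: joints at [-1.461, 0.276, 1.505, -0, 1.361, -0.121], TCP at [0.132, -0.56, 0.231] pointing down, gripper open.
Joint ranges: [-2.89, 2.89], [-0.75, 2.08], [0.22, 2.7], [-1.18, 4.32], [0.11, 2.71], [-2.7, 2.7]. Speed limits (rad/s): [2.57, 2.57, 3.14, 3.14, 3.14, 3.14].

INTERFACE

Orientations are given as a unit quaternion [w, x, y, z].
In Python, from rig import manip, eyes gives the robot as it stands. The module is installed in compiled form; this text tells all that it offers.
- The arm moves only by the shell command python3 -m crank 'ROWS' [FORCE]. ROWS is JSON, a list of rows, each a list of 7 numbers: the shift along the tool's x, y, z in cm, then the turn, a rotation vector about the tool's x, y, z in degrees, then the finger opening in cm, from 0 to 8.54. A call has 1 to 5 rows; each row is the pose to reach, as a shift and turn from the pose commanded when the call began, along the tool's axes at that moment; what a row does not reach only later rows make up. A row lasts 1/8 s, in which the tool goes at most 62.5 mm and 10.7 degrees, less where a joint would pass 70% of its speed; a pose out of reach is approached as far as the arm can. A call with a gripper value outside its range is refused whole. The fingers move at their own pace and stop on an object; FORCE is the grip in N (left out, the last holds). Time passes only in rows, so rows that repeat a pose let the fingers close. It gives the time, the measured TCP pose, the force and the opening at its end, in the units of the state.
- manip.get_state(): the state, without advancing time (a new reading comes with each control period).
- eyes.get_image(name): name is "side" or "top"; returns a dict with "color" (384x512x3 uint8, blue, green, red), "z_map" (384x512 float32, m along the optical axis (not along the pixel's ray), 0 where there is no reading), "vertical_fov" (degrees; the focal length in pixels is half the picture's height over the tangent of half this angle, whatever the lens; pixels are square), "cx", "cy" (the principal point, pixels), "dist" ([k1, k2, p1, p2, k3] as OpenCV has them; the pictures are not rectified), "eye" and "attitude" of the camera in the world. Camera axes: x right, y up, looking along -z (the intrinsics and any distortion apply to the point x, -y, -z); pixel columns grow to the right and rows downward; lengths in m; the calibration is good to about 2 mm. A picture is of the moment at which its call begins.
- manip.sign_off(): hands the job in, once; it reports no verdict.
The state is a dict: "clock": time; "qpos": joint angles; "qd": joint speeds; "effort": joint torques, N m; "position": TCP position; "ee_rot": TCP orientation; "contact_force": force on the tool from outside, world axes, zero at the start; "moment": the same for the moment, N m; "width": finger opening in m.
Only numpy, scipy, OpenCV 4.12 (cv2) and the standard library are available. Lean on these libraries where they do the work, as an engineer would, in place of code of your own. Each camera call takes 0.05 s, during which the arm holds its last target.

## Working session

There is one attempt and no reset: what is moved stays moved. The work goes in short steps, Python scripts to look and compute and a shell command to move; the robot and the scene stay as the last step left them, time stands still between calls to the robot, and variables do not carry over. Pictures are saved under pics/ and viewed, and the job is handed in when it is done.

```bash
mkdir -p pics
cat > h.py <<'E'
import numpy as np, cv2
from scipy.spatial.transform import Rotation as R
from rig import manip, eyes
def grab(n,tag):
    im=eyes.get_image(n); np.savez(f'pics/{tag}.npz',**{k:np.array(v) for k,v in im.items()}); cv2.imwrite(f'pics/{tag}.png',im['color']); return im
def load(tag): 
    d=np.load(f'pics/{tag}.npz'); return {k:d[k] for k in d}
def K(im):
    f=im['color'].shape[0]/2/np.tan(np.radians(float(im['vertical_fov']))/2)
    return np.array([[f,0,float(im['cx'])],[0,f,float(im['cy'])],[0,0,1]])
def att(im):
    a=np.array(im['attitude'],float)
    return a if a.shape==(3,3) else R.from_quat(a[[1,2,3,0]]).as_matrix()
def ray(im,uv):
    p=cv2.undistortPoints(np.array(uv,float).reshape(-1,1,2),K(im),np.array(im['dist'],float)).reshape(-1,2)
    return np.c_[p[:,0],-p[:,1],-np.ones(len(p))]@att(im).T
def at_z(im,uv,z):
    r=ray(im,uv); e=np.array(im['eye'],float); t=(z-e[2])/r[:,2]; return e+r*t[:,None]
def at_depth(im,uv):
    uv=np.array(uv,float).reshape(-1,2); r=ray(im,uv); z=np.array([im['z_map'][int(round(v)),int(round(u))] for u,v in uv]); return np.array(im['eye'],float)+r*z[:,None]
def proj(im,P):
    P=np.array(P,float).reshape(-1,3); c=(P-np.array(im['eye'],float))@att(im); c=c*[1,-1,-1]
    return cv2.projectPoints(c,np.zeros(3),np.zeros(3),K(im),np.array(im['dist'],float))[0].reshape(-1,2)
def tool():
    s=manip.get_state(); q=np.array(s['ee_rot']); return np.array(s['position']),R.from_quat(q[[1,2,3,0]]).as_matrix(),s
E
python3 - <<'E'
from h import *
for n in('top','side'):
    im=grab(n,n+'0'); print(n,im['vertical_fov'],im['cx'],im['cy'],im['dist'],im['eye'],im['attitude'])
    cv2.imwrite(f'pics/{n}0b.png',cv2.resize(im['color'],(768,576),interpolation=cv2.INTER_CUBIC))
print(manip.get_state())
E
```

```text
top 49.42381115477811 248.92513022461674 193.9778809385794 [0.05273464 0.         0.         0.         0.        ] [ 0.38288564 -0.07645564  1.37785625] [ 0.70909314  0.04592873 -0.04141759 -0.70239736]
side 43.5097693846284 256.1833648030085 186.33489323772048 [0.00406107 0.         0.         0.         0.        ] [0.39130469 1.10693542 1.2109792 ] [-0.07094007 -0.02615044  0.39065985  0.91742495]
{'clock': 0.1, 'qpos': array([-1.46100086e+00,  2.76518801e-01,  1.50603522e+00,  8.16124768e-06,
        1.36070332e+00, -1.21001926e-01]), 'qd': array([ 0.00128692, -0.00085332, -0.00484694, -0.000404  , -0.00077526,
       -0.00039247]), 'effort': array([ 1.22460828e-03, -4.17699766e+01, -2.46404958e+01, -2.37753147e-04,
        5.76964463e-03, -1.17920658e-05]), 'position': array([ 0.13147625, -0.55926678,  0.23052217]), 'ee_rot': array([ 0.55383345,  0.43952391,  0.55465711, -0.43868295]), 'contact_force': array([ 0.29131824,  0.73785831, -0.19322197]), 'moment': array([-0.02995066, -0.05799419, -0.02606314]), 'width': 0.08494889441617637}
```

View pics/top0b.png

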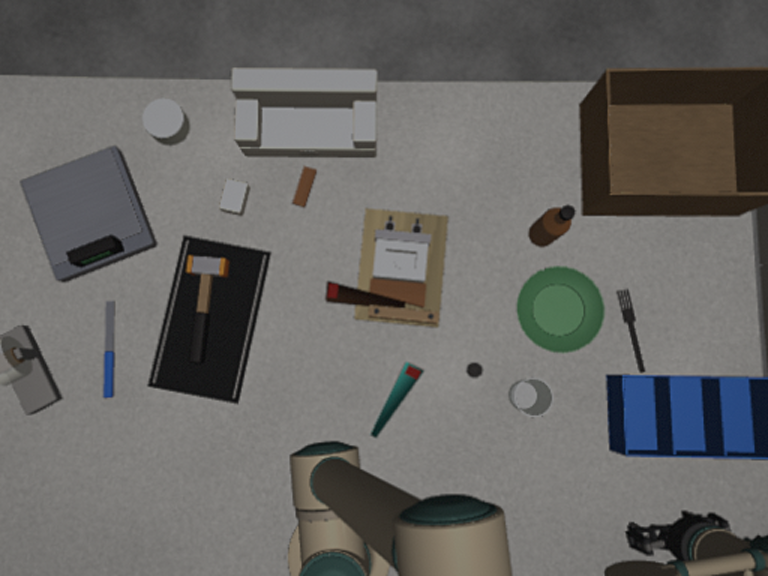

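View pics/side0b.png

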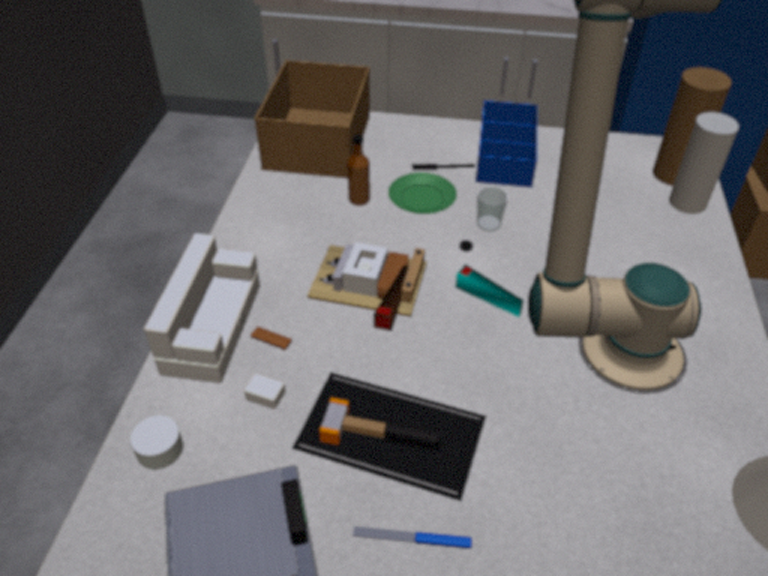

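Candidates (768×576 top view): for the wedge, the dark one with the red butt at (332,291) against the turquoise one at (397,400), which is excluded. For the mallet, only (207,266) on the mat; the knife at (110,350) and fork at (632,330) are no match. For the foam, the block in the clamp at (400,260) against the offcut at (234,196) and the large white foam at (305,115). I'll check these in close crops.

Run:
```python
from h import *
im=load('top0'); side=load('side0')
def crop(im,x0,y0,w,h,s,name):
    c=im['color'][y0:y0+h,x0:x0+w]; c=np.clip(c.astype(float)*1.5,0,255).astype(np.uint8)
    c=cv2.resize(c,None,fx=s,fy=s,interpolation=cv2.INTER_NEAREST)
    for k in range(0,w,10): cv2.putText(c,str(x0+k),(k*s,8),0,.3,(0,255,255),1); cv2.line(c,(k*s,0),(k*s,4),(0,255,255))
    for k in range(0,h,10): cv2.putText(c,str(y0+k),(0,k*s+4),0,.3,(0,255,255),1)
    cv2.imwrite(name,c)
crop(im,205,130,100,95,8 if 0 else 6,'pics/c_clamp.png')
crop(im,95,150,90,125,4,'pics/c_mal.png')
crop(side,200,155,95,75,8,'pics/c_sclamp.png')
crop(side,190,245,140,90,5,'pics/c_smal.png')
```

```text
(no output)
```

View pics/c_clamp.png

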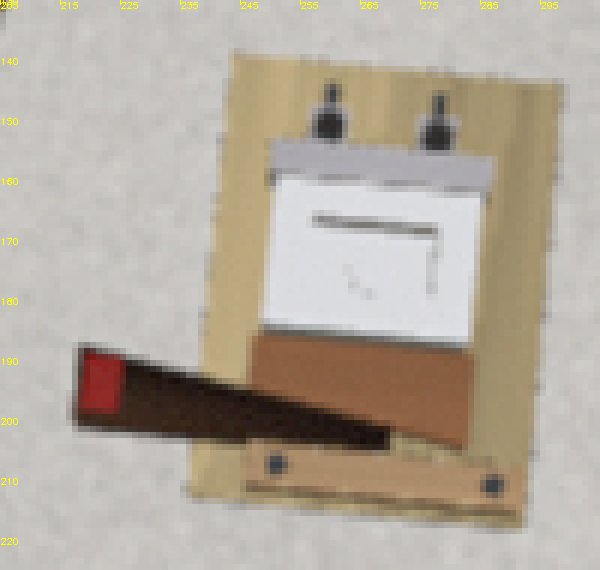

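View pics/c_mal.png

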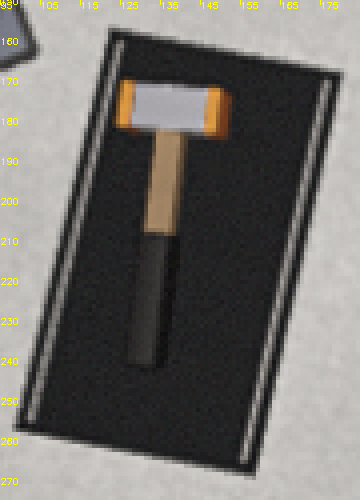

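View pics/c_sclamp.png

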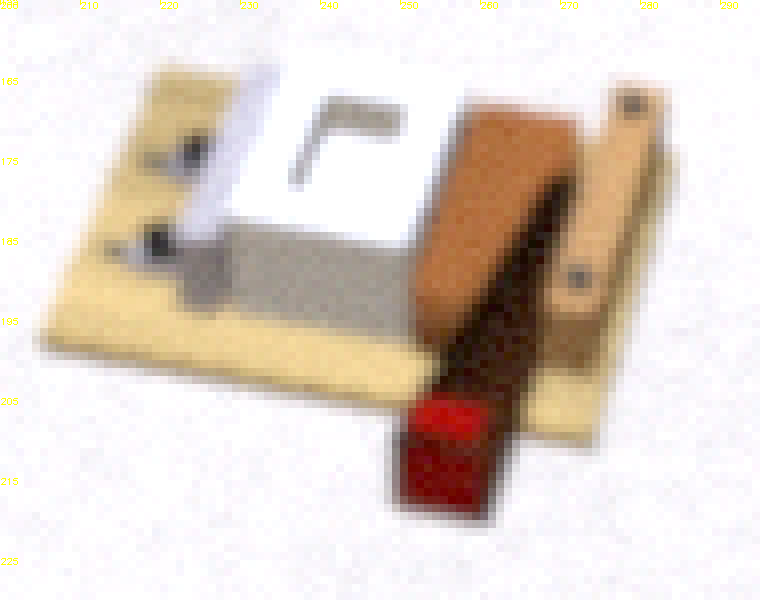

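View pics/c_smal.png

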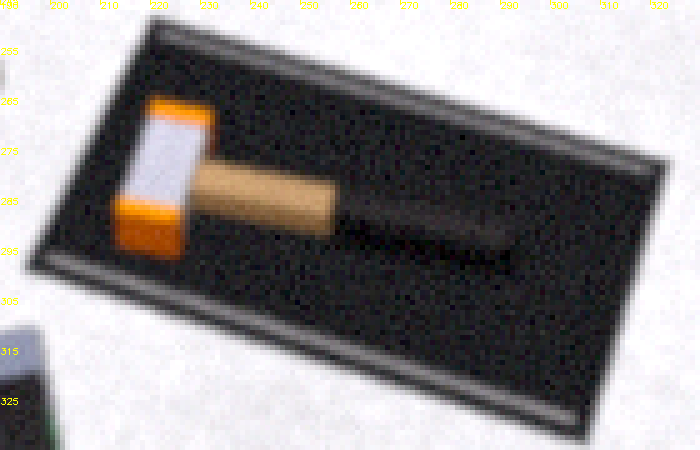

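```bash
cat > fit.py <<'E'
from h import *
from scipy.optimize import least_squares
im=load('top0'); sd=load('side0')
def cv(p,x0,y0,s): return np.array([x0,y0])+np.array(p,float)/s-0.5
def fit(obs,p0):
    def T(p,P):
        c,s=np.cos(p[2]),np.sin(p[2]); P=np.array(P,float); return np.c_[p[0]+c*P[:,0]-s*P[:,1],p[1]+s*P[:,0]+c*P[:,1],P[:,2]]
    f=lambda p: np.concatenate([(proj(i,T(p,P))-uv).ravel() for i,P,uv in obs])
    r=least_squares(f,p0,loss='soft_l1'); return r.x,f(r.x).reshape(-1,2)
E
python3 - <<'E'
from fit import *
np.set_printoptions(precision=4,suppress=True)
t=cv([(233,52),(562,85),(523,527),(188,495)],205,130,6)
print(at_z(im,t,0.012)[:,:2], at_depth(im,cv([(397,250)],205,130,6)))
# fixture, unknown x extent origin: estimate plate size and centre
w=at_z(im,t,.012)
print(np.linalg.norm(w[0]-w[1]),np.linalg.norm(w[0]-w[3]))
c=w.mean(0); d=(w[0]-w[3])+(w[1]-w[2]); yaw=np.arctan2(d[1],d[0]); print('plate c',c,'yaw',np.degrees(yaw))
# fence top inner edge: fence face at x=0
fe=cv([(247,438),(515,465)],205,130,6); print('fence edge',at_z(im,fe,.054),at_z(im,fe,.066),at_depth(im,cv([(400,480)],205,130,6)))
Hh=.018
mt=[(Hh,.04,.039),(-Hh,.04,.039),(Hh,-.04,.039),(-Hh,-.04,.039),(-.211,.014,.039),(-.211,-.014,.039)]
ut=cv([(119,80),(116,129),(223,87),(219,135),(126,364),(154,368)],95,150,4)
ms=mt[:4]+[(Hh,.04,.003),(-Hh,.04,.003)]
us=cv([(118,200),(187,207),(150,97),(213,106),(114,247),(181,258)],190,245,5)
for o in([(im,mt,ut)],[(sd,ms,us)],[(im,mt,ut),(sd,ms,us)]):
    p,r=fit(o,[.4,.3,0]); print('mallet',p[:2],np.degrees(p[2]),np.abs(r).max(0), 'neck',p[:2]-.042*np.array([np.cos(p[2]),np.sin(p[2])]))
# wedge
wt=[(.021,0,.058),(-.021,0,.058),(-.021,-.17,.058)]
uw=cv([(78,345),(73,427),(388,450)],205,130,6)
ws=[(.021,0,.058),(-.021,0,.058),(.021,0,.012),(-.021,0,.012)]
uws=cv([(403,437),(494,440),(395,505),(487,518)],200,155,8)
for o in([(im,wt,uw)],[(sd,ws,uws)],[(im,wt,uw),(sd,ws,uws)]):
    p,r=fit(o,[.4,.0,0]); print('wedge',p[:2],np.degrees(p[2]),r.round(1).tolist())
# depth checks
print(at_depth(im,cv([(125,100),(165,115),(170,180)],95,150,4)))
print('mat',at_z(im,cv([(113,28),(342,75),(253,474),(16,428)],95,150,4),.003))
E
```

```text
[[ 0.7409 -0.0463]
 [ 0.7235 -0.2298]
 [ 0.4768 -0.2075]
 [ 0.4926 -0.0245]] [[ 0.624  -0.1369  0.0427]]
0.18430583682860596 0.249264739259609
plate c [ 0.6084 -0.127   0.012 ] yaw -5.086401772269692
fence edge [[ 0.5198 -0.0571  0.054 ]
 [ 0.5068 -0.1993  0.054 ]] [[ 0.5186 -0.0572  0.066 ]
 [ 0.5057 -0.1982  0.066 ]] [[ 0.4983 -0.1385  0.053 ]]
mallet [0.6043 0.2971] -3.7367912094166336 [0.9578 1.0841] neck [0.5624 0.2998]
mallet [0.6069 0.2916] -2.1643209148408253 [1.581  1.9049] neck [0.5649 0.2932]
mallet [0.6052 0.2948] -4.065810939499932 [1.7161 2.9799] neck [0.5633 0.2977]
wedge [0.5465 0.035 ] -4.003363420475696 [[-0.0, 0.3], [-0.4, -0.3], [0.4, 0.0]]
wedge [0.5505 0.0289] 1.869098008028872 [[-1.1, -0.6], [0.2, 0.2], [-0.1, 0.4], [0.8, -0.1]]
wedge [0.5488 0.033 ] -4.773740309891625 [[0.7, -0.4], [0.2, -1.1], [0.9, 0.0], [-0.7, -0.1], [0.4, 1.7], [0.4, 0.8], [1.1, 1.4]]
[[0.6096 0.3338 0.0363]
 [0.5971 0.3002 0.0394]
 [0.5449 0.2956 0.0331]]
mat [[0.6762 0.3567 0.003 ]
 [0.6382 0.1645 0.003 ]
 [0.3093 0.2262 0.003 ]
 [0.345  0.4188 0.003 ]]
```

```bash
cat >> h.py <<'E'
def plan(target, zdir_deg):
    """print shift in tool cm & x-turn to bring tool z horizontally to zdir (deg) with tool x down"""
    p,M,s=tool()
    zd=np.array([np.cos(np.radians(zdir_deg)),np.sin(np.radians(zdir_deg)),0]); x=np.array([0,0,-1.]); y=np.cross(zd,x)
    Md=np.c_[x,y,zd]; rv=np.degrees(R.from_matrix(M.T@Md).as_rotvec())
    print('pos',p.round(4),'shift cm',(M.T@(np.array(target)-p)*100).round(2),'turn',rv.round(2),'q',np.round(s['qpos'],3),'F',np.round(s['contact_force'],1),'w',round(s['width'],4),'t',s['clock'])
E
python3 - <<'E'
from h import *
p,M,s=tool(); print(M.round(3)); 
print('zyaw',np.degrees(np.arctan2(M[1,2],M[0,2])))
plan([.5635,.298,.14],85.5); plan([.5635,.298,.14],-94.5)
E
```

```text
[[-0.     0.973  0.229]
 [ 0.002  0.229 -0.973]
 [-1.     0.    -0.002]]
zyaw -76.77637156269589
pos [ 0.1315 -0.5593  0.2305] shift cm [  9.19  61.67 -73.56] turn [-1.6228e+02 -0.0000e+00 -1.4000e-01] q [-1.461  0.277  1.506  0.     1.361 -0.121] F [ 0.3  0.7 -0.2] w 0.0849 t 0.1
pos [ 0.1315 -0.5593  0.2305] shift cm [  9.19  61.67 -73.56] turn [17.72 -0.1   0.  ] q [-1.461  0.277  1.506  0.     1.361 -0.121] F [ 0.3  0.7 -0.2] w 0.0849 t 0.1
```

```bash
python3 -m crank '[[0,61.7,-73.6,17.7,0,0,8.5],[0,61.7,-73.6,17.7,0,0,8.5],[0,61.7,-73.6,17.7,0,0,8.5],[0,61.7,-73.6,17.7,0,0,8.5],[0,61.7,-73.6,17.7,0,0,8.5]]' 40; python3 -c "
from h import *
plan([.5635,.298,.23],-94.5)"
```

```text
clock: 0.72
position: [0.2726, -0.2787, 0.2311]
ee_rot: [0.48, 0.52, 0.48, -0.519]
contact_force: [1.4, 0.2, -0.3]
width: 0.0852
pos [ 0.2726 -0.2787  0.2311] shift cm [  0.13  24.44 -59.79] turn [-0.03 -0.02 -0.02] q [-0.976 -0.009  1.851  0.     1.3    0.674] F [ 1.4  0.2 -0.3] w 0.0852 t 0.725
```

```bash
python3 -m crank '[[0,24.4,-59.8,0,0,0,8.5],[0,24.4,-59.8,0,0,0,8.5],[0,24.4,-59.8,0,0,0,8.5],[0,24.4,-59.8,0,0,0,8.5],[0,24.4,-59.8,0,0,0,8.5]]'; python3 -c "
from h import *
plan([.5635,.298,.23],-94.5)"
```

```text
clock: 1.35
position: [0.4129, 0.0005, 0.2313]
ee_rot: [-0.48, -0.519, -0.48, 0.519]
contact_force: [1.3, 0.2, -0.6]
width: 0.0848
pos [0.4129 0.0005 0.2313] shift cm [  0.12  12.7  -30.83] turn [ 0.04  0.03 -0.04] q [-1.670e-01  2.700e-02  1.814e+00 -1.000e-03  1.300e+00  1.482e+00] F [ 1.3  0.2 -0.6] w 0.0848 t 1.35
```

```bash
python3 -m crank '[[0,12.7,-30.8,0,0,0,8.5],[0,12.7,-30.8,0,0,0,8.5],[0,12.7,-30.8,0,0,0,8.5],[0,12.7,-30.8,0,0,0,8.5],[0,12.7,-30.8,0,0,0,8.5]]'; python3 -m crank '[[0,1,-2.2,0,0,0,8.5],[0,1,-2.2,0,0,0,8.5],[4,1,-2.2,0,0,0,8.5],[7,1,-2.2,0,0,0,8.5]]'; python3 -c "
from h import *
plan([.5635,.298,.14],-94.5)
for n in('top','side'): grab(n,n+'1')
im=load('top1');sd=load('side1')
a=cv2.resize(im['color'][140:260,80:200],(600,600),interpolation=cv2.INTER_CUBIC);cv2.imwrite('pics/t1c.png',a)
a=cv2.resize(sd['color'][180:340,170:330],(600,600),interpolation=cv2.INTER_CUBIC);cv2.imwrite('pics/s1c.png',a)
"
```

```text
clock: 1.98
position: [0.5542, 0.2792, 0.2307]
ee_rot: [-0.48, -0.519, -0.48, 0.519]
contact_force: [1.3, -1.0, -0.1]
width: 0.0852
clock: 2.48
position: [0.5643, 0.2968, 0.1601]
ee_rot: [-0.48, -0.519, -0.48, 0.52]
contact_force: [0.2, 0.1, -0.2]
width: 0.0851
pos [0.5643 0.2968 0.1601] shift cm [ 2.01 -0.09 -0.11] turn [-0.01  0.08  0.08] q [ 3.760e-01  4.140e-01  1.474e+00 -1.000e-03  1.255e+00  2.025e+00] F [ 0.2  0.1 -0.2] w 0.0851 t 2.475
```

View pics/t1c.png

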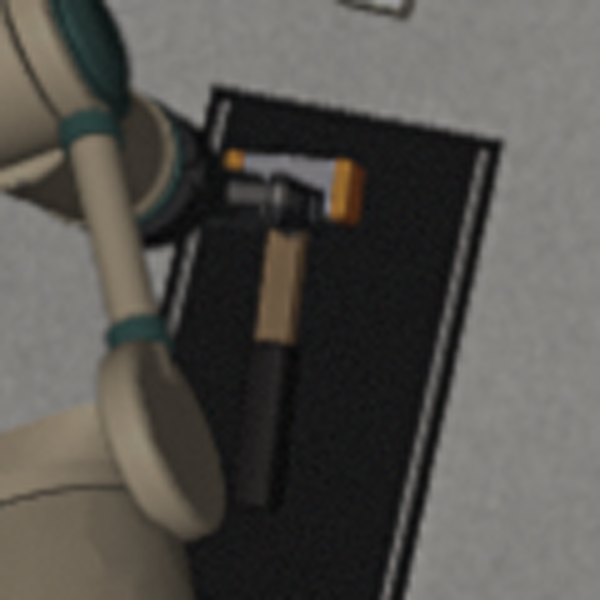

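View pics/s1c.png

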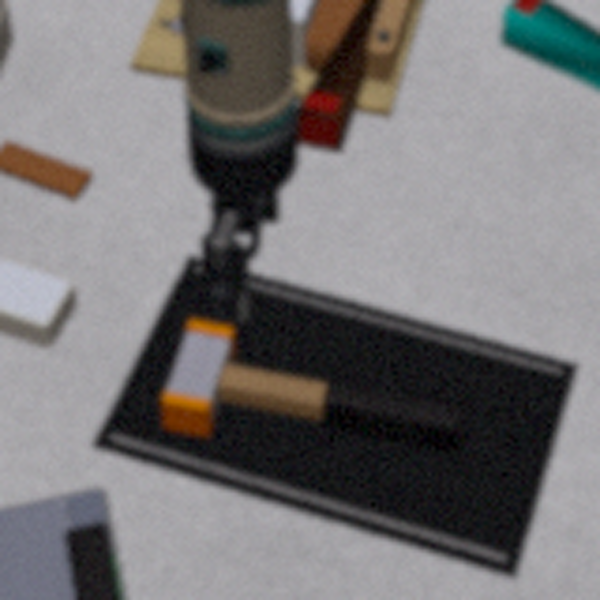

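```bash
python3 -m crank '[[4,-0.1,-0.1,0,0,0,8.5],[8.5,-0.1,-0.1,0,0,0,8.5],[10.5,-0.1,-0.1,0,0,0,8.5],[10.5,-0.1,-0.1,0,0,0,8.5]]'; python3 -c "
from h import *
plan([.5635,.298,.008],-94.5)
for n in('top','side'): grab(n,n+'2')
im=load('top2');sd=load('side2')
a=cv2.resize(im['color'][140:260,80:200],(600,600),interpolation=cv2.INTER_CUBIC);cv2.imwrite('pics/t2c.png',a)
a=cv2.resize(sd['color'][220:320,190:290],(600,600),interpolation=cv2.INTER_CUBIC);cv2.imwrite('pics/s2c.png',a)
"
```

```text
clock: 3.08
position: [0.5638, 0.2984, 0.0559]
ee_rot: [-0.48, -0.518, -0.48, 0.52]
contact_force: [0.2, -0.6, -0.4]
width: 0.085
pos [0.5638 0.2984 0.0559] shift cm [ 4.79 -0.02  0.03] turn [-0.01  0.08  0.12] q [ 0.378  0.504  1.604 -0.     1.035  2.028] F [ 0.2 -0.6 -0.4] w 0.085 t 3.075
```

View pics/t2c.png

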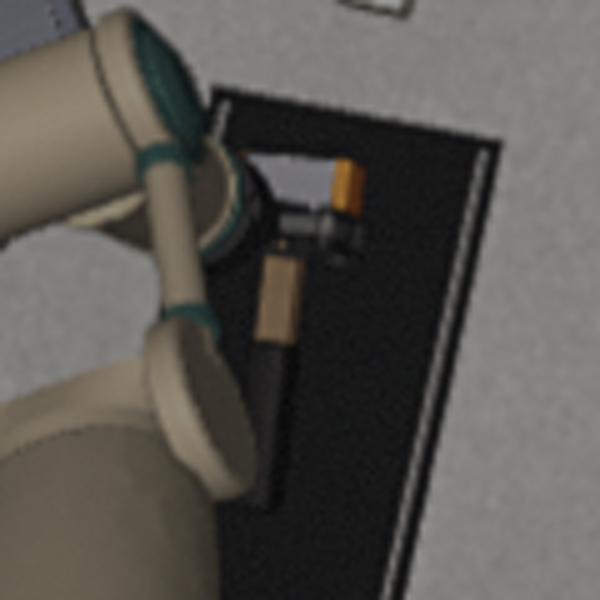

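View pics/s2c.png

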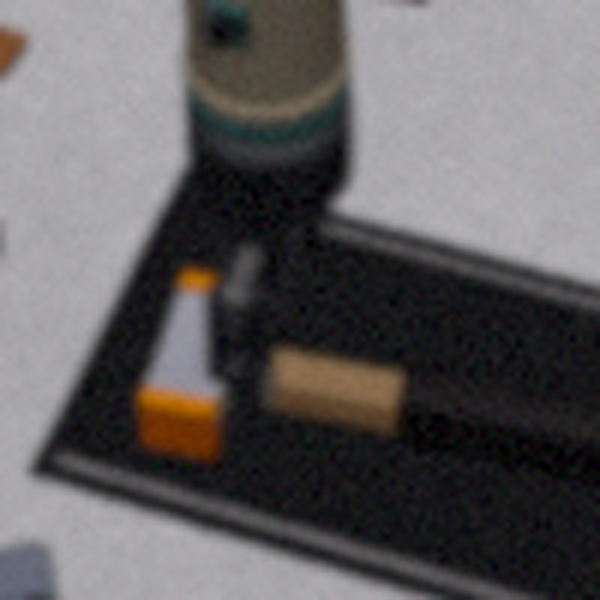

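```bash
python3 -m crank '[[2.4,0,0,0,0,0,8.5],[3.8,0,0,0,0,0,8.5],[4.5,0,0,0,0,0,8.5],[4.8,0,0,0,0,0,8.5],[4.8,0,0,0,0,0,8.5]]'; python3 -c "
from h import *
plan([.5635,.298,.008],-94.5)"
```

```text
clock: 3.8
position: [0.5648, 0.2996, 0.0086]
ee_rot: [0.48, 0.519, 0.48, -0.519]
contact_force: [-0.2, -0.7, 0.6]
width: 0.0849
pos [0.5648 0.2996 0.0086] shift cm [ 0.06 -0.12  0.17] turn [ 0.02 -0.01 -0.03] q [ 0.379  0.556  1.65  -0.     0.935  2.028] F [-0.2 -0.7  0.6] w 0.0849 t 3.8
```

```bash
python3 -m crank '[[0,0,0,0,0,0,4],[0,0,0,0,0,0,3],[0,0,0,0,0,0,2],[0,0,0,0,0,0,1.5],[0,0,0,0,0,0,1]]' 30; python3 -m crank '[[0,0,0,0,0,0,1],[0,0,0,0,0,0,1],[0,0,0,0,0,0,1]]' 90;  python3 -c "
from h import *
plan([.5635,.298,.008],-94.5)"
```

```text
clock: 4.42
position: [0.5647, 0.2996, 0.0085]
ee_rot: [0.48, 0.519, 0.48, -0.519]
contact_force: [-0.4, -0.3, 1.1]
width: 0.0194
clock: 4.8
position: [0.5649, 0.2996, 0.0087]
ee_rot: [0.48, 0.519, 0.48, -0.519]
contact_force: [-0.4, 0.9, 5.1]
width: 0.0181
pos [0.5649 0.2996 0.0087] shift cm [ 0.07 -0.13  0.17] turn [ 0.02 -0.02 -0.05] q [ 0.379  0.556  1.65  -0.     0.935  2.028] F [-0.4  0.9  5.1] w 0.0181 t 4.8
```

```bash
python3 -m crank '[[-1,0,0,0,0,0,1],[-3,0,0,0,0,0,1],[-6,0,0,0,0,0,1],[-8,0,0,0,0,0,1],[-8,0,0,0,0,0,1]]'; python3 -c "
from h import *
plan([.5635,.298,.08],-94.5)
for n in('top','side'): grab(n,n+'3')
im=load('top3');sd=load('side3')
a=cv2.resize(im['color'][140:260,80:200],(600,600),interpolation=cv2.INTER_CUBIC);cv2.imwrite('pics/t3c.png',a)
a=cv2.resize(sd['color'][200:320,180:300],(600,600),interpolation=cv2.INTER_CUBIC);cv2.imwrite('pics/s3c.png',a)
"
```

```text
clock: 5.42
position: [0.5651, 0.2996, 0.0894]
ee_rot: [0.48, 0.52, 0.48, -0.518]
contact_force: [-0.3, 0.5, -3.4]
width: 0.0181
pos [0.5651 0.2996 0.0894] shift cm [ 0.94 -0.15  0.17] turn [ 0.03 -0.04 -0.12] q [ 0.379  0.472  1.566 -0.     1.101  2.028] F [-0.3  0.5 -3.4] w 0.0181 t 5.425
```

View pics/t3c.png

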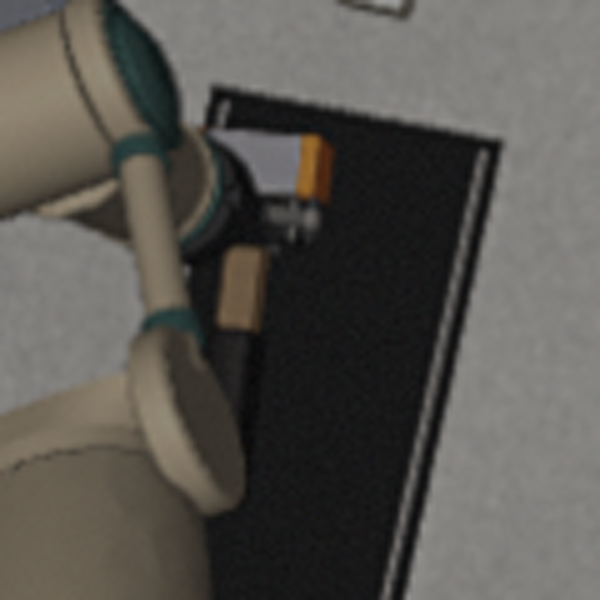

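View pics/s3c.png

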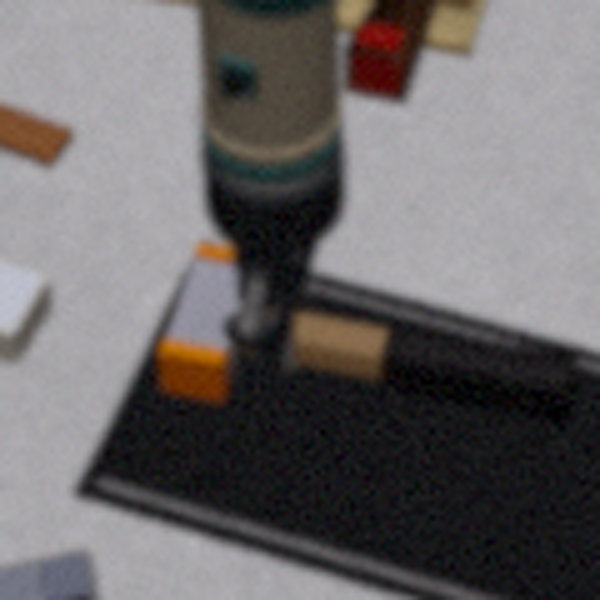

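Run:
```python
from fit import *
a=load('top3');b=load('side3')
ut=cv([(322,135),(319,200)],80,140,5); us=cv([(160,345),(230,349),(157,392),(226,405),(200,243)],180,200,5)
H=.018
def T(p,P):
    P=np.array(P)@R.from_euler('zy',[p[2],p[4] if len(p)>4 else 0]).as_matrix().T; return P+[p[0],p[1],p[3]]
mt=[(H,-.04,.036),(-H,-.04,.036)]; ms=[(H,.04,.036),(-H,.04,.036),(H,.04,0),(-H,.04,0),(H,-.04,.036)]
f=lambda p: np.r_[(proj(a,T(p,mt))-ut).ravel(),(proj(b,T(p,ms))-us).ravel()]
r=least_squares(f,[.6,.3,0,.08]); print(r.x[:2],np.degrees(r.x[2]),r.x[3],r.fun.round(1))
p,M,s=tool(); print(p, 'head rel', r.x[[0,1,3]]-p)
```

```text
[0.60470433 0.29411807] -4.08933997924566 0.08499879955109303 [ 0.3  0.3 -0.4 -1.1  0.2  0.8 -1.2  2.4  1.6 -1.   0.1 -1.2  0.2 -0.9]
[0.56357666 0.29901147 0.08721368] head rel [ 0.04112767 -0.0048934  -0.00221488]
```

```bash
python3 -c "
from h import *
plan([.5138,.127,.0894],-95)
plan([.5138,.127,.0227],-95)"
```

```text
pos [0.5636 0.299  0.0872] shift cm [-0.19 -3.62 17.54] turn [0.53 0.07 0.11] q [ 0.379  0.474  1.569 -0.     1.101  2.028] F [-0.1  0.6 -4.3] w 0.018 t 5.525
pos [0.5636 0.299  0.0872] shift cm [ 6.48 -3.61 17.53] turn [0.53 0.07 0.11] q [ 0.379  0.474  1.569 -0.     1.101  2.028] F [-0.1  0.6 -4.3] w 0.018 t 5.525
```

```bash
python3 -m crank '[[0,-0.8,4,0.5,0,0,1],[0,-2,10,0.5,0,0,1],[0,-3.1,15,0.5,0,0,1],[0,-3.6,17.5,0.5,0,0,1],[0,-3.6,17.5,0.5,0,0,1]]'; python3 -c "
from h import *
plan([.5138,.127,.0227],-95)"
```

```text
clock: 6.15
position: [0.5131, 0.126, 0.0869]
ee_rot: [-0.476, -0.521, -0.478, 0.523]
contact_force: [0.9, 0.2, -4.2]
width: 0.0178
pos [0.5131 0.126  0.0869] shift cm [ 6.42  0.09 -0.11] turn [-0.14  0.06  0.21] q [ 0.109  0.332  1.816 -0.     0.997  1.77 ] F [ 0.9  0.2 -4.2] w 0.0178 t 6.15
```

```bash
python3 -m crank '[[3,0,0,0,0,0,1],[5.5,0,0,0,0,0,1],[6.4,0,0,0,0,0,1],[6.4,0,0,0,0,0,1]]'; python3 -c "
from h import *
plan([.5138,.127,.0227],-95)
for n in('top','side'): grab(n,n+'4')
im=load('top4');sd=load('side4')
a=cv2.resize(im['color'][130:230,180:300],(720,600),interpolation=cv2.INTER_CUBIC);cv2.imwrite('pics/t4c.png',a)
a=cv2.resize(sd['color'][150:270,180:300],(600,600),interpolation=cv2.INTER_CUBIC);cv2.imwrite('pics/s4c.png',a)
"
```

```text
clock: 6.65
position: [0.5148, 0.1283, 0.0235]
ee_rot: [-0.478, -0.521, -0.478, 0.522]
contact_force: [-0.2, 0.1, -3.6]
width: 0.0184
pos [0.5148 0.1283 0.0235] shift cm [ 0.08 -0.08  0.14] turn [0.06 0.01 0.09] q [0.113 0.413 1.887 0.    0.843 1.77 ] F [-0.2  0.1 -3.6] w 0.0184 t 6.65
```

View pics/t4c.png

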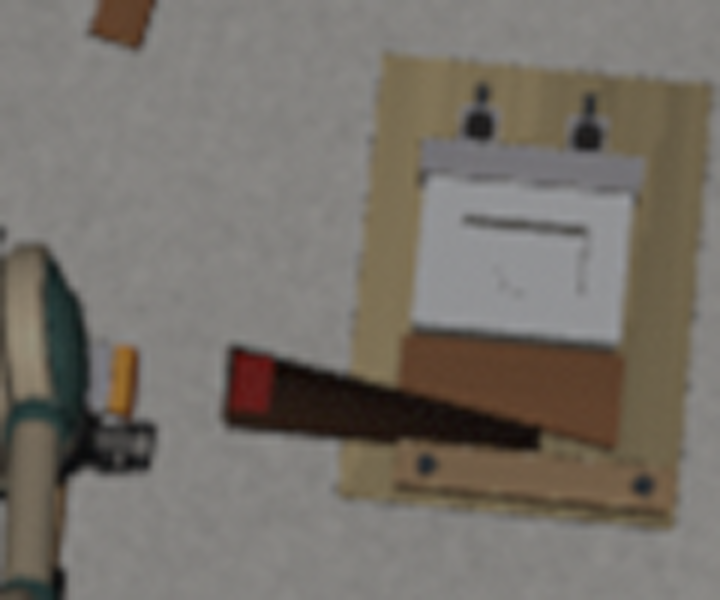

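View pics/s4c.png

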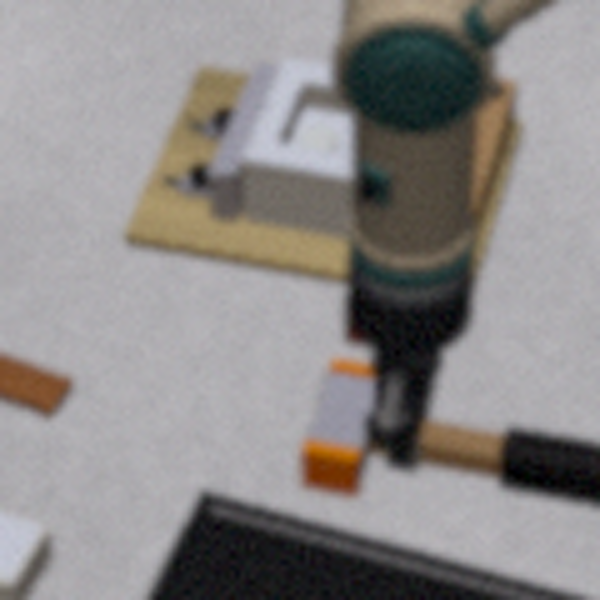

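```bash
python3 -m crank '[[0,0,2.5,0,0,0,1],[0,0,4.3,0,0,0,1],[0,0,4.7,0,0,0,1],[0,0,5.2,0,0,0,1],[0,0,5.7,0,0,0,1]]'; python3 -c "
from h import *
plan([.5138,.127,.0227],-95)"
```

```text
clock: 7.38
position: [0.5105, 0.0714, 0.0246]
ee_rot: [0.478, 0.522, 0.478, -0.521]
contact_force: [-0.2, 2.1, -2.4]
width: 0.0177
pos [0.5105 0.0714 0.0246] shift cm [ 0.19 -0.15 -5.56] turn [ 0.02 -0.05 -0.05] q [3.000e-03 3.930e-01 1.921e+00 1.000e-03 8.270e-01 1.660e+00] F [-0.2  2.1 -2.4] w 0.0177 t 7.375
```

```bash
python3 -m crank '[[0,0,-1,0,0,0,1],[0,0,-2,0,0,0,1],[0,0,-2,0,0,0,1]]'
cat > look.py <<'E'
from h import *
import sys
t=sys.argv[1]
im=grab('top','top'+t);sd=grab('side','side'+t)
a=cv2.resize(im['color'][130:230,180:300],(720,600),interpolation=cv2.INTER_CUBIC)
b=cv2.resize(sd['color'][150:270,180:300],(600,600),interpolation=cv2.INTER_CUBIC)
cv2.imwrite(f'pics/t{t}c.png',np.clip(a*1.4,0,255).astype(np.uint8)); cv2.imwrite(f'pics/s{t}c.png',b)
plan([.51,.0714,.0227],-95)
E
python3 look.py 5
```

```text
clock: 7.75
position: [0.5118, 0.0921, 0.0242]
ee_rot: [-0.478, -0.521, -0.478, 0.521]
contact_force: [-0.4, 0.2, -3.6]
width: 0.0183
pos [0.5117 0.0914 0.0242] shift cm [0.15 0.   2.  ] turn [0.09 0.02 0.01] q [ 0.043  0.399  1.911 -0.     0.832  1.7  ] F [-0.5  0.2 -4.5] w 0.0185 t 7.85
```

View pics/t5c.png

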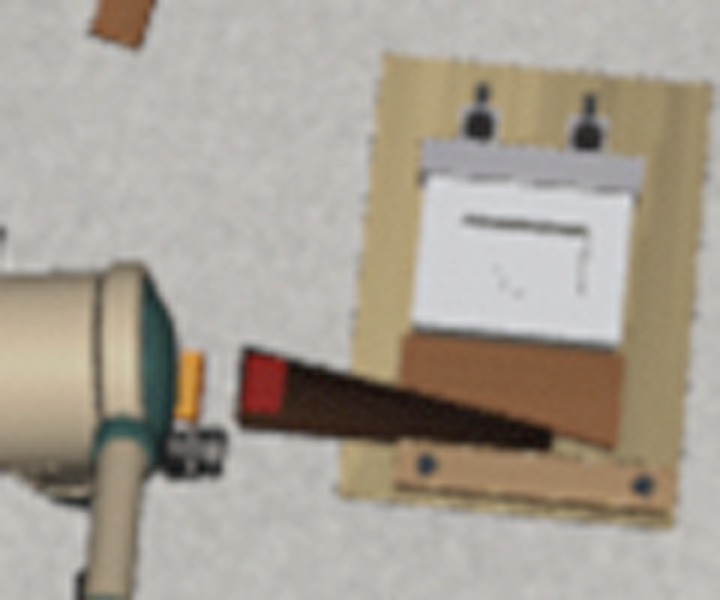

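View pics/s5c.png

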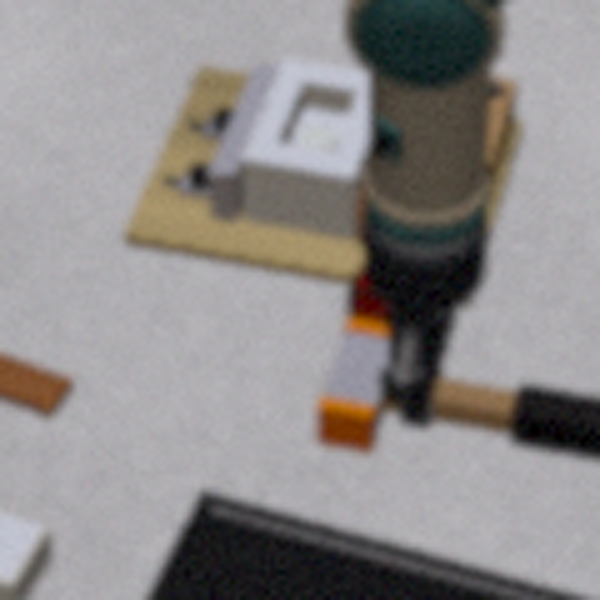

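```bash
python3 -m crank '[[0,0,1.5,0,0,0,1],[0,0,2.0,0,0,0,1],[0,0,2.4,0,0,0,1],[0,0,2.8,0,0,0,1]]'; python3 -m crank '[[0,0,-0.9,0,0,0,1],[0,0,-1.5,0,0,0,1]]'; python3 -m crank '[[0,0,0.9,0,0,0,1],[0,0,1.6,0,0,0,1],[0,0,2.0,0,0,0,1]]'
```

```text
clock: 8.35
position: [0.5091, 0.0628, 0.0243]
ee_rot: [0.477, 0.521, 0.478, -0.521]
contact_force: [-0.3, 1.2, -3.9]
width: 0.0185
clock: 8.6
position: [0.511, 0.0785, 0.0244]
ee_rot: [0.478, 0.521, 0.478, -0.521]
contact_force: [0.2, 1.0, -3.7]
width: 0.0182
clock: 8.98
position: [0.5087, 0.0578, 0.0243]
ee_rot: [0.477, 0.522, 0.478, -0.521]
contact_force: [0.0, 1.8, -2.9]
width: 0.0184
```

```bash
python3 -m crank '[[0,0,-0.9,0,0,0,1],[0,0,-1.5,0,0,0,1]]'
```

```text
clock: 9.22
position: [0.5104, 0.0734, 0.0243]
ee_rot: [0.478, 0.521, 0.478, -0.521]
contact_force: [-0.0, 0.5, -4.4]
width: 0.0185
```

```bash
python3 -m crank '[[0,0,0.9,0,0,0,1],[0,0,1.5,0,0,0,1],[0,0,1.9,0,0,0,1]]'; python3 -m crank '[[0,0,-0.9,0,0,0,1],[0,0,-1.5,0,0,0,1]]'; python3 -c "
from h import *
plan([.51,.0714,.0235],-95)"
```

```text
clock: 9.6
position: [0.5083, 0.0539, 0.0243]
ee_rot: [0.477, 0.522, 0.478, -0.521]
contact_force: [-0.7, 2.3, -2.5]
width: 0.0185
clock: 9.85
position: [0.5101, 0.0694, 0.0243]
ee_rot: [0.478, 0.521, 0.478, -0.521]
contact_force: [-0.0, -0.2, -3.6]
width: 0.0184
pos [0.5101 0.0694 0.0243] shift cm [ 0.08 -0.02 -0.19] turn [ 0.01  0.   -0.02] q [ 0.     0.393  1.922 -0.     0.826  1.658] F [-0.  -0.2 -3.6] w 0.0184 t 9.85
```

```bash
python3 -m crank '[[0,0,0.9,0,0,0,1],[0,0,1.5,0,0,0,1],[0,0,1.9,0,0,0,1]]'; python3 -m crank '[[0,0,-0.9,0,0,0,1],[0,0,-1.5,0,0,0,1]]'; python3 -c "
from h import *
plan([.51,.0714,.0235],-95)"
```

```text
clock: 10.22
position: [0.5081, 0.0499, 0.0243]
ee_rot: [0.477, 0.522, 0.478, -0.521]
contact_force: [-0.3, 1.4, -3.4]
width: 0.0184
clock: 10.48
position: [0.5096, 0.0654, 0.0243]
ee_rot: [0.478, 0.521, 0.478, -0.521]
contact_force: [0.5, -0.2, -2.8]
width: 0.0183
pos [0.5096 0.0654 0.0243] shift cm [ 0.08 -0.02 -0.6 ] turn [ 0.01  0.   -0.01] q [-0.008  0.392  1.924 -0.     0.825  1.65 ] F [ 0.5 -0.2 -2.8] w 0.0183 t 10.475
```

```bash
python3 -m crank '[[0,0,0.9,0,0,0,1],[0,0,1.5,0,0,0,1],[0,0,1.8,0,0,0,1]]'; python3 -m crank '[[0,0,-0.9,0,0,0,1],[0,0,-1.5,0,0,0,1]]'
```

```text
clock: 10.85
position: [0.5079, 0.0469, 0.0243]
ee_rot: [0.477, 0.522, 0.478, -0.521]
contact_force: [-0.1, 1.8, -2.8]
width: 0.0183
clock: 11.1
position: [0.5094, 0.0625, 0.0243]
ee_rot: [0.478, 0.521, 0.478, -0.521]
contact_force: [0.7, -0.5, -3.1]
width: 0.0183
```

```bash
python3 -m crank '[[0,0,0.9,0,0,0,1],[0,0,1.5,0,0,0,1],[0,0,1.8,0,0,0,1]]'; python3 -m crank '[[0,0,-0.9,0,0,0,1],[0,0,-1.5,0,0,0,1]]'; python3 look.py 6
```

```text
clock: 11.48
position: [0.5076, 0.0439, 0.0243]
ee_rot: [0.477, 0.522, 0.478, -0.521]
contact_force: [0.9, 2.9, -3.0]
width: 0.0185
clock: 11.72
position: [0.5091, 0.0595, 0.0243]
ee_rot: [-0.478, -0.521, -0.478, 0.521]
contact_force: [0.2, 0.3, -2.8]
width: 0.0182
pos [0.5091 0.0598 0.0243] shift cm [ 0.16 -0.01 -1.16] turn [ 0.08 -0.   -0.01] q [-0.019  0.391  1.927  0.     0.824  1.638] F [-0.8 -0.6 -3.3] w 0.0179 t 11.825
```

View pics/t6c.png

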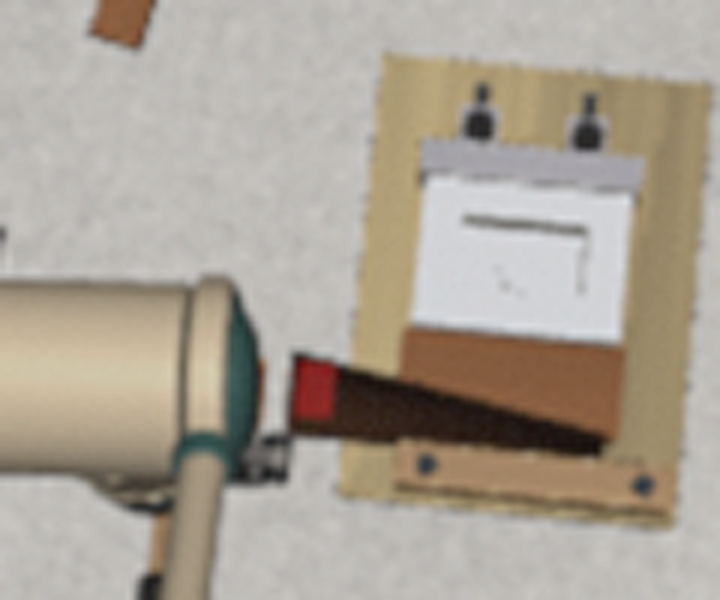

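```bash
python3 -m crank '[[0,0,0.9,0,0,0,1],[0,0,1.5,0,0,0,1],[0,0,1.8,0,0,0,1]]'; python3 -m crank '[[0,0,-0.9,0,0,0,1],[0,0,-1.5,0,0,0,1]]'
```

```text
clock: 12.2
position: [0.5074, 0.041, 0.0243]
ee_rot: [0.477, 0.522, 0.478, -0.521]
contact_force: [0.4, 3.0, -2.2]
width: 0.0183
clock: 12.45
position: [0.5088, 0.0565, 0.0243]
ee_rot: [-0.478, -0.521, -0.478, 0.521]
contact_force: [0.6, 0.4, -3.5]
width: 0.0183
```

```bash
python3 -m crank '[[0,0,0.9,0,0,0,1],[0,0,1.5,0,0,0,1],[0,0,1.8,0,0,0,1]]'; python3 -m crank '[[0,0,-0.9,0,0,0,1],[0,0,-1.5,0,0,0,1]]'
```

```text
clock: 12.82
position: [0.5072, 0.0381, 0.0243]
ee_rot: [0.477, 0.522, 0.478, -0.521]
contact_force: [0.4, 3.8, -3.8]
width: 0.0179
clock: 13.08
position: [0.5086, 0.0534, 0.0243]
ee_rot: [-0.478, -0.521, -0.478, 0.521]
contact_force: [1.0, -0.8, -3.3]
width: 0.0187
```

```bash
python3 -m crank '[[0,0,0.9,0,0,0,1],[0,0,1.5,0,0,0,1],[0,0,1.8,0,0,0,1]]'; python3 -m crank '[[0,0,-0.9,0,0,0,1],[0,0,-1.5,0,0,0,1]]'
```

```text
clock: 13.45
position: [0.5069, 0.035, 0.0243]
ee_rot: [0.477, 0.522, 0.478, -0.521]
contact_force: [-0.5, 2.9, -3.2]
width: 0.0182
clock: 13.7
position: [0.5083, 0.0504, 0.0243]
ee_rot: [-0.478, -0.521, -0.478, 0.521]
contact_force: [-0.0, 0.1, -3.2]
width: 0.018
```

```bash
python3 -m crank '[[0,0,0.9,0,0,0,1],[0,0,1.5,0,0,0,1],[0,0,1.8,0,0,0,1]]'; python3 -m crank '[[0,0,-0.9,0,0,0,1],[0,0,-1.5,0,0,0,1]]'
```

```text
clock: 14.08
position: [0.5066, 0.032, 0.0243]
ee_rot: [0.477, 0.522, 0.478, -0.521]
contact_force: [0.0, 3.0, -3.3]
width: 0.0179
clock: 14.32
position: [0.508, 0.0474, 0.0243]
ee_rot: [-0.478, -0.521, -0.478, 0.521]
contact_force: [0.6, -0.0, -2.9]
width: 0.0184
```

```bash
python3 -m crank '[[0,0,0.9,0,0,0,1],[0,0,1.5,0,0,0,1],[0,0,1.8,0,0,0,1]]'; python3 -m crank '[[0,0,-0.9,0,0,0,1],[0,0,-1.5,0,0,0,1]]'; python3 look.py 7
```

```text
clock: 14.7
position: [0.5064, 0.0291, 0.0243]
ee_rot: [0.477, 0.522, 0.478, -0.521]
contact_force: [0.4, 3.3, -3.6]
width: 0.0179
clock: 14.95
position: [0.5077, 0.0445, 0.0243]
ee_rot: [-0.478, -0.521, -0.478, 0.521]
contact_force: [-0.4, 0.3, -3.3]
width: 0.018
pos [0.5078 0.0448 0.0243] shift cm [ 0.16 -0.01 -2.67] turn [ 0.09  0.   -0.  ] q [-0.048  0.387  1.933 -0.     0.821  1.608] F [ 0.3 -0.6 -3.3] w 0.0184 t 15.05
```

View pics/t7c.png

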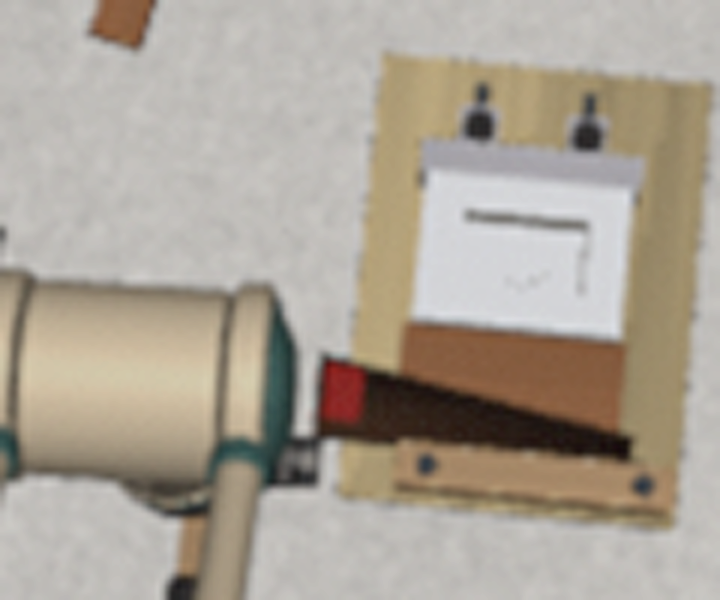

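```bash
python3 -m crank '[[0,0,0.9,0,0,0,1],[0,0,1.5,0,0,0,1],[0,0,1.75,0,0,0,1]]'; python3 -m crank '[[0,0,-0.9,0,0,0,1],[0,0,-1.5,0,0,0,1]]'
```

```text
clock: 15.42
position: [0.5062, 0.0265, 0.0243]
ee_rot: [0.477, 0.522, 0.478, -0.521]
contact_force: [0.2, 3.1, -2.6]
width: 0.0182
clock: 15.68
position: [0.5075, 0.042, 0.0243]
ee_rot: [-0.478, -0.521, -0.478, 0.521]
contact_force: [0.4, 0.5, -3.8]
width: 0.0184
```

```bash
python3 -m crank '[[0,0,0.9,0,0,0,1],[0,0,1.5,0,0,0,1],[0,0,1.75,0,0,0,1]]'; python3 -m crank '[[0,0,-0.9,0,0,0,1],[0,0,-1.5,0,0,0,1]]'
```

```text
clock: 16.05
position: [0.506, 0.0241, 0.0243]
ee_rot: [0.477, 0.522, 0.478, -0.521]
contact_force: [-0.5, 2.5, -2.6]
width: 0.0183
clock: 16.3
position: [0.5073, 0.0395, 0.0243]
ee_rot: [-0.478, -0.521, -0.478, 0.521]
contact_force: [-0.4, -0.6, -3.4]
width: 0.0179
```

```bash
python3 -m crank '[[0,0,0.9,0,0,0,1],[0,0,1.5,0,0,0,1],[0,0,1.75,0,0,0,1]]'; python3 -m crank '[[0,0,-0.9,0,0,0,1],[0,0,-1.5,0,0,0,1]]'
```

```text
clock: 16.68
position: [0.5058, 0.0225, 0.0244]
ee_rot: [0.477, 0.522, 0.478, -0.521]
contact_force: [0.3, 11.0, -3.1]
width: 0.018
clock: 16.92
position: [0.5071, 0.0368, 0.0243]
ee_rot: [-0.478, -0.521, -0.478, 0.521]
contact_force: [-0.5, 0.4, -5.2]
width: 0.0179
```

```bash
python3 -m crank '[[0,0,0.9,0,0,0,1],[0,0,1.35,0,0,0,1],[0,0,1.55,0,0,0,1]]'; python3 -m crank '[[0,0,-0.9,0,0,0,1],[0,0,-1.55,0,0,0,1]]'
```

```text
clock: 17.3
position: [0.5058, 0.0225, 0.0244]
ee_rot: [0.476, 0.523, 0.478, -0.521]
contact_force: [0.6, 12.4, -2.7]
width: 0.0181
clock: 17.55
position: [0.5071, 0.0367, 0.0243]
ee_rot: [-0.478, -0.521, -0.478, 0.521]
contact_force: [0.1, -0.5, -4.5]
width: 0.0181
```

```bash
python3 -m crank '[[0,0,0.9,0,0,0,1],[0,0,1.4,0,0,0,1],[0,0,1.6,0,0,0,1]]'; python3 -m crank '[[0,0,-0.9,0,0,0,1],[0,0,-2.6,0,0,0,1],[0,0,-4.5,0,0,0,1]]'; python3 look.py 8
```

```text
clock: 17.92
position: [0.5057, 0.0224, 0.0244]
ee_rot: [0.476, 0.523, 0.478, -0.521]
contact_force: [2.2, 13.3, -1.1]
width: 0.0185
clock: 18.3
position: [0.5097, 0.0664, 0.0243]
ee_rot: [-0.478, -0.521, -0.478, 0.521]
contact_force: [1.1, 0.2, -3.1]
width: 0.0184
pos [0.5098 0.0677 0.0243] shift cm [ 0.16 -0.01 -0.37] turn [ 0.15 -0.03 -0.02] q [-4.000e-03  3.920e-01  1.923e+00  1.000e-03  8.260e-01  1.651e+00] F [ 0.2 -0.8 -3.6] w 0.0182 t 18.4
```

View pics/t8c.png

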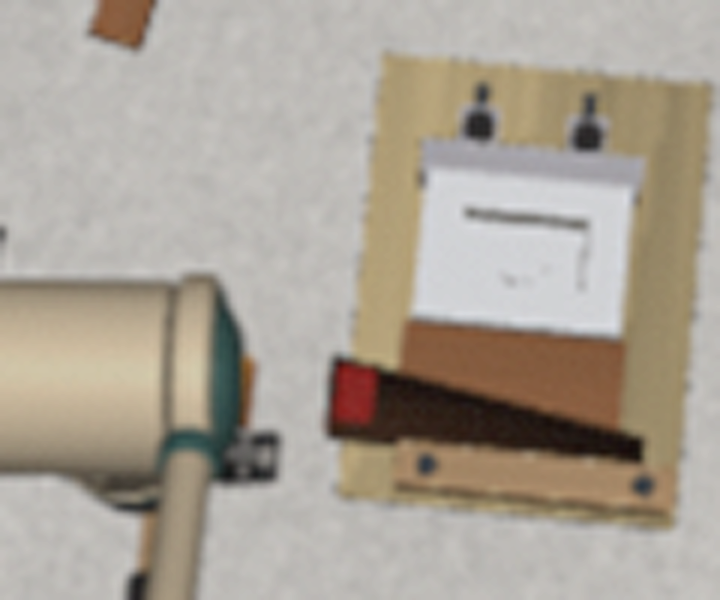

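View pics/s8c.png

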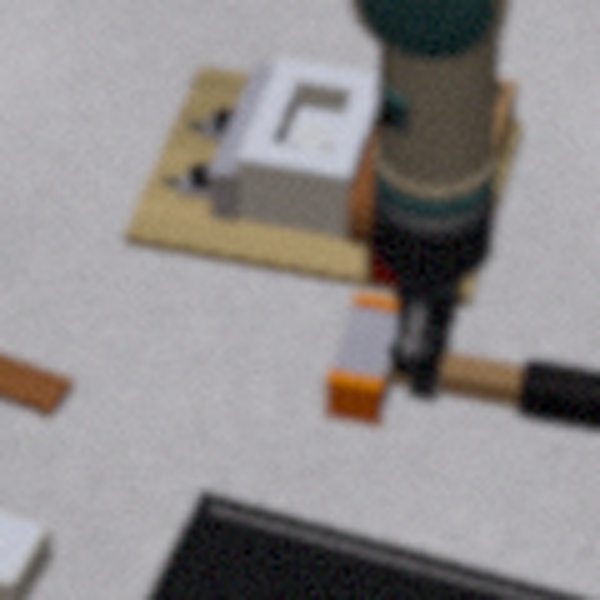

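```bash
python3 -m crank '[[-2,0,-1,0,0,0,1],[-5,0,-3,0,0,0,1],[-6.5,0,-5,0,0,0,1],[-6.5,0,-5,0,0,0,1]]'; python3 -c "
from h import *
plan([.5649,.2996,.0894],-94.5)"
```

```text
clock: 18.9
position: [0.5149, 0.1166, 0.0905]
ee_rot: [0.479, 0.521, 0.478, -0.52]
contact_force: [-0.1, -0.1, -3.3]
width: 0.018
pos [0.5149 0.1166 0.0905] shift cm [  0.12   3.44 -18.65] turn [-0.33 -0.02 -0.19] q [ 0.091  0.325  1.818 -0.     0.996  1.746] F [-0.1 -0.1 -3.3] w 0.018 t 18.9
```

```bash
python3 -m crank '[[0,0.8,-4,-0.4,0,0,1],[0,1.8,-10,-0.4,0,0,1],[0,2.8,-15,-0.4,0,0,1],[0,3.3,-18,-0.4,0,0,1],[0,3.4,-18.6,-0.4,0,0,1]]';python3 -m crank '[[0.5,0,0,0,0,0,1],[2,0,0,0,0,0,1],[4,0,0,0,0,0,1],[5,0,0,0,0,0,1],[5,0,0,0,0,0,1]]'; python3 -c "
from h import *
plan([.5649,.2996,.0087],-94.5)
for n in('top','side'): grab(n,n+'9')
sd=load('side9')
cv2.imwrite('pics/s9c.png',cv2.resize(sd['color'][200:340,180:320],(600,600),interpolation=cv2.INTER_CUBIC))"
```

```text
clock: 19.52
position: [0.5637, 0.2988, 0.0877]
ee_rot: [-0.48, -0.518, -0.48, 0.52]
contact_force: [-0.7, -0.9, -2.6]
width: 0.0182
clock: 20.15
position: [0.563, 0.2966, 0.0379]
ee_rot: [-0.479, -0.519, -0.48, 0.521]
contact_force: [1.3, 0.2, -3.1]
width: 0.0181
pos [0.563  0.2966 0.0379] shift cm [ 2.92  0.17 -0.32] turn [-0.12  0.09  0.15] q [ 0.376  0.521  1.626 -0.     0.997  2.027] F [ 1.3  0.2 -3.1] w 0.0181 t 20.15
```

View pics/s9c.png

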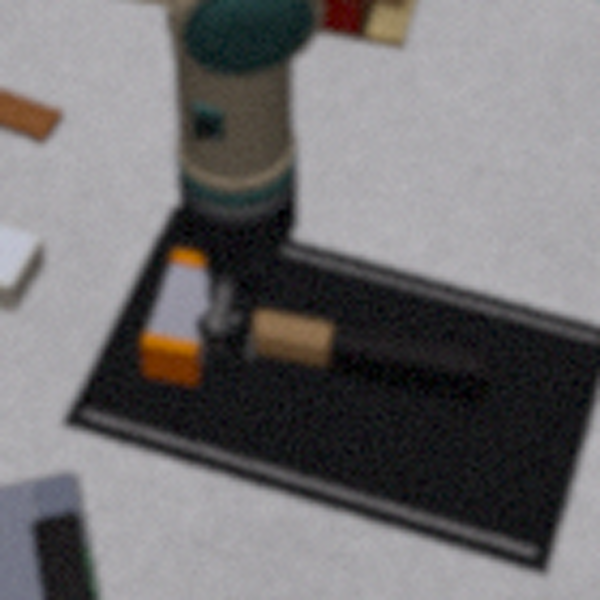

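```bash
python3 -m crank '[[1,0,-0.1,0,0,0,1],[1.8,0,-0.2,0,0,0,1],[2.3,0,-0.2,0,0,0,1],[2.5,0,-0.2,0,0,0,1],[2.6,0,-0.2,0,0,0,1]]'; python3 -m crank '[[0.1,0,0,0,0,0,1],[0.2,0,0,0,0,0,1]]'
```

```text
clock: 20.88
position: [0.5641, 0.2998, 0.0132]
ee_rot: [0.48, 0.52, 0.48, -0.52]
contact_force: [-0.0, 0.3, -3.1]
width: 0.0184
clock: 21.12
position: [0.5643, 0.2997, 0.0114]
ee_rot: [0.48, 0.52, 0.48, -0.519]
contact_force: [-0.5, 0.7, -3.4]
width: 0.0182
```

```bash
python3 -m crank '[[0.1,0,0,0,0,0,1],[0.2,0,0,0,0,0,1]]';python3 -m crank '[[0.05,0,0,0,0,0,1],[0.05,0,0,0,0,0,1]]'
```

```text
clock: 21.38
position: [0.5641, 0.2997, 0.0093]
ee_rot: [0.48, 0.52, 0.48, -0.52]
contact_force: [-0.5, -0.4, -3.2]
width: 0.0184
clock: 21.62
position: [0.5641, 0.2997, 0.0088]
ee_rot: [-0.48, -0.52, -0.48, 0.52]
contact_force: [0.8, -0.5, -2.5]
width: 0.0183
```

```bash
python3 -m crank '[[0.05,0,0,0,0,0,1],[0.05,0,0,0,0,0,1]]';python3 -m crank '[[0.03,0,0,0,0,0,1],[0.03,0,0,0,0,0,1]]'
```

```text
clock: 21.88
position: [0.5641, 0.2997, 0.0087]
ee_rot: [0.48, 0.52, 0.48, -0.52]
contact_force: [-0.3, -0.9, 0.6]
width: 0.018
clock: 22.12
position: [0.5641, 0.2997, 0.0087]
ee_rot: [0.48, 0.52, 0.48, -0.519]
contact_force: [-2.0, -0.7, 5.9]
width: 0.0182
```

```bash
python3 -m crank '[[-0.03,0,0,0,0,0,1],[-0.03,0,0,0,0,0,1],[-0.03,0,0,0,0,0,2.4]]' 20;python3 -m crank '[[0,0,0,0,0,0,3],[0,0,0,0,0,0,4.5],[0,0,0,0,0,0,6.5],[0,0,0,0,0,0,6.5],[0,0,0,0,0,0,6.5]]'
```

```text
clock: 22.5
position: [0.5647, 0.2999, 0.0081]
ee_rot: [0.48, 0.52, 0.479, -0.519]
contact_force: [0.5, 0.6, -0.2]
width: 0.024
clock: 23.12
position: [0.5641, 0.2997, 0.0082]
ee_rot: [-0.48, -0.52, -0.48, 0.52]
contact_force: [-0.2, -0.6, -0.1]
width: 0.0649
```

```bash
python3 -m crank '[[-1,0,0,0,0,0,6.5],[-4,0,0,0,0,0,6.5],[-9,0,0,0,0,0,6.5],[-14,0,0,0,0,0,6.5],[-14,0,0,0,0,0,6.5]]'; python3 -c "
from h import *
plan([.35,.3,.2],-94.5)"
```

```text
clock: 23.75
position: [0.5672, 0.301, 0.1543]
ee_rot: [0.481, 0.523, 0.478, -0.516]
contact_force: [0.1, 0.2, -0.2]
width: 0.0649
pos [0.5672 0.301  0.1543] shift cm [ -4.8  -21.59   1.81] turn [-0.07 -0.29 -0.59] q [ 0.38   0.418  1.483 -0.     1.229  2.03 ] F [ 0.1  0.2 -0.2] w 0.0649 t 23.75
```

```bash
python3 -m crank '[[-4,-2,0,0,0,0,6.5],[-8,-7,0,0,0,0,6.5],[-10,-13,0,0,0,0,6.5],[-10,-18,0,0,0,0,6.5],[-10,-18,0,0,0,0,6.5]]'; python3 -c "
from h import *
plan([.35,.3,.2],-94.5)
for n in('top','side'):
    im=grab(n,n+'10'); cv2.imwrite('pics/%s10b.png'%n,cv2.resize(im['color'],(768,576),interpolation=cv2.INTER_CUBIC))"
```

```text
clock: 24.38
position: [0.3806, 0.3137, 0.2486]
ee_rot: [-0.48, -0.518, -0.481, 0.519]
contact_force: [0.4, -0.2, -0.9]
width: 0.0651
pos [0.3806 0.3137 0.2486] shift cm [ 4.87 -2.94  1.6 ] turn [0.09 0.02 0.09] q [5.480e-01 1.430e-01 1.638e+00 1.000e-03 1.362e+00 2.195e+00] F [ 0.4 -0.2 -0.9] w 0.0651 t 24.375
```

View pics/top10b.png

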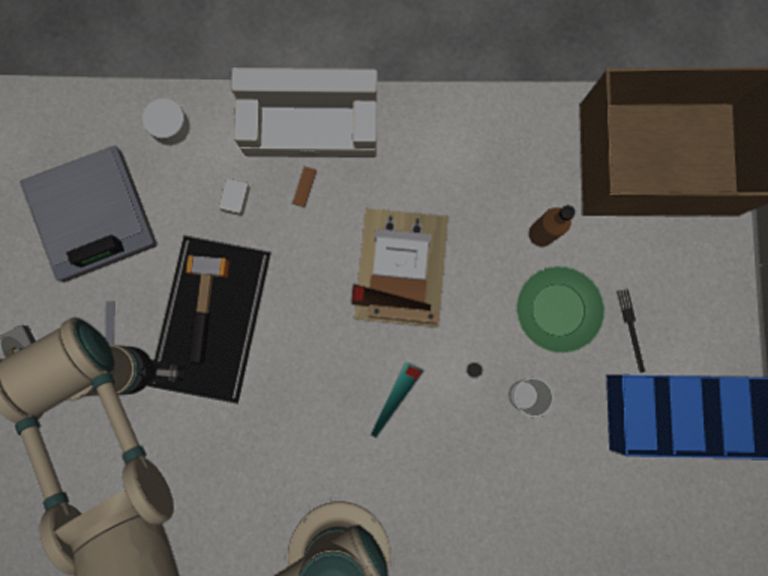

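View pics/side10b.png

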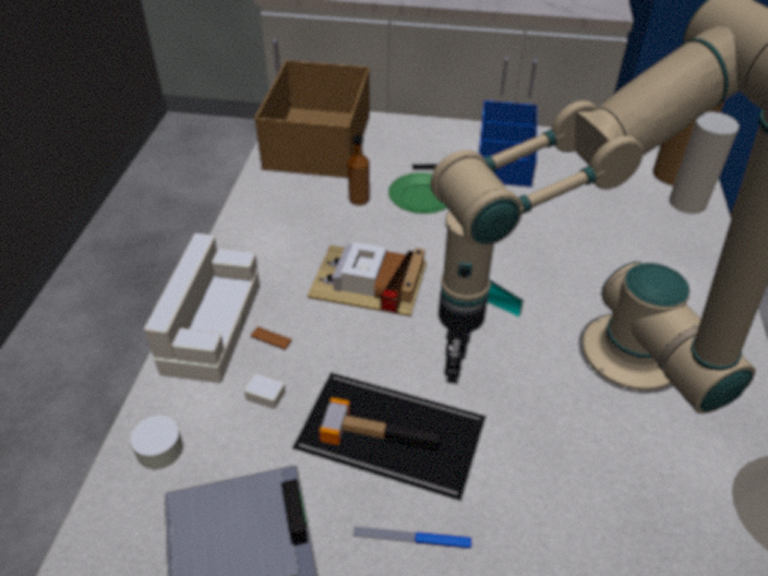

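Run:
```python
from h import *
a=load('top10')['color'].astype(int)[135:220,230:300]; b=load('top8')['color'].astype(int)[135:220,230:300]
print('clamp diff',np.abs(a-b).mean(), np.percentile(np.abs(a-b),99.5))
cv2.imwrite('pics/fin.png',cv2.resize(np.clip(load('top10')['color'][130:225,205:305]*1.5,0,255).astype(np.uint8),None,fx=6,fy=6,interpolation=cv2.INTER_CUBIC))
```

```text
clamp diff 3.030924369747899 6.0
```

View pics/fin.png

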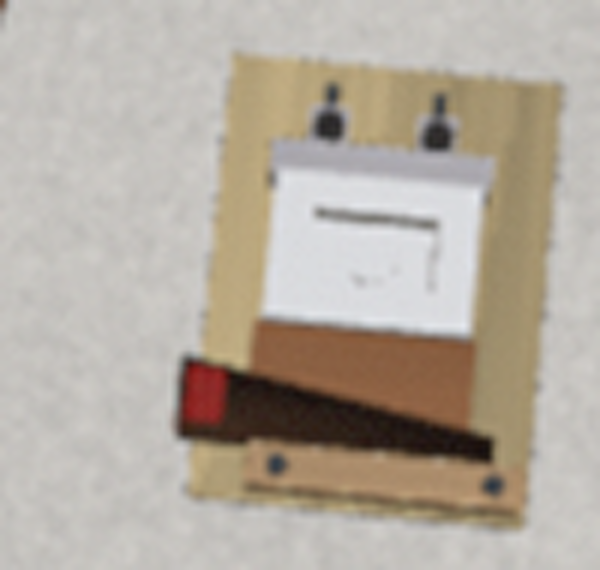

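The close view shows the red butt at about (205,393), the jaw against the foam at (365,327), and the foam against the stop at (380,175). There are no gaps, and the clamp has not changed since the last tap.

```bash
python3 -c "
from rig import manip
print(manip.sign_off())"
```

```text
the job is handed in; nothing more can be done
None
```

The foam block is clamped and the mallet is back flat on its mat; the job was handed in at about 24.5 s of the 61 s allowed.

- **Tapping:** I gripped the mallet by its neck and drove the red-ended wedge about 54 mm with light taps, drawing back about 15 to 20 mm between them. Readings at the end of the sliding taps were 1 to 4 N.
- **Tight:** The wedge came tight at 11 N. Two further taps, reading 12.4 and 13.3 N, left it where it was to within 0.1 mm. These forces were read at the end of each tap, so I did not see the exact peak within a tap.
- **Final check:** The last pictures show no gap between jaw, foam and stop, and the clamp looked the same after the last tap as before hand-in. The mallet lies where it started, and the other objects in view look unmoved. The robot was clear of everything.
- **Hidden from view:** In the last pictures the arm covers part of the knife in the top view and part of the fork in the side view. Each shows in place in the other view.
- **Disagreement:** At the start the two cameras placed the mallet about 6 mm apart and the wedge about 7 mm apart. I worked from fits combining both, and neither the grip nor the taps gave trouble.

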